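# Build a kiln tier over the vase

## Robot

A 6-joint arm with a two-finger parallel gripper is mounted at the origin on the work surface. World frame = base frame: x ahead of the robot, y to its left, z up, the work surface at z = 0. Lengths are in m, angles in rad, forces in N, time in s.
With the tool pointing down it reaches from about 0.375 to 0.9 m from the base axis. Payload 3.1 kg.
Tool frame: the origin (TCP) lies at the very end of the fingers, on their centre line; the grasp point (between the pads) lies 19 mm behind it; z points along the fingers, y is the line along which they close (so a half turn about z gives the same grasp; the last joint's range is limited). The gripper opens to 85 mm and grips with 20 to 120 N. Pads are 22 mm wide; open, the fingers measure 114 mm over their backs; the gripper's body (76 mm by 85 mm) begins 54 mm behind the grasp point. The pads swing forward as they close: fully open they stand 13 mm farther back than shut.
Start: joints at [-1.508, 0.527, 1.433, -0, 1.181, -0.178], TCP at [0.149, -0.607, 0.231] pointing down, gripper open.
Joint ranges: [-3.08, 3.08], [-0.75, 2.2], [0.22, 2.44], [-1.43, 4.57], [0, 2.65], [-2.85, 2.85]. Speed limits (rad/s): [2.79, 2.79, 3.14, 3.14, 3.14, 3.14].

## Interface

Orientations are given as a unit quaternion [x, y, z, w].
In Python, from station import manip gives the robot as it stands.
- The arm moves only by the shell command python3 -m handwheel 'ROWS' [FORCE]. ROWS is JSON, a list of rows, each a list of 7 numbers: the shift along the world's x, y, z in mm, then the turn, a rotation vector about the world's x, y, z in degrees, then the opening, from 0 (shut) to 1 (fully open). A call has exactly 10 rows; each row shifts and turns the commanded pose from where the row before left it; what a row does not reach is not made up. A row lasts 1/8 s, in which the tool goes at most 62.5 mm and 10.7 degrees, less where a joint would pass 70% of its speed; a pose out of reach is approached as far as the arm can. A call is refused whole if a number of a shift passes 62.5 or a number of a turn 10.7, either way. A call with a gripper value outside its range is refused whole. The fingers move at their own pace and stop on an object; FORCE is the grip in N (left out, the last holds). Time passes only in rows, so rows that do not move let the fingers close, or fill a call up. It gives the time, the measured TCP pose, the force, the opening and the grip force at its end, in the units of the state.
- manip.sense(): the state, without advancing time (a new reading comes with each control period).
- manip.snapshot(name): name is "scene" or "top"; returns the picture (384x512x3 uint8, red, green, blue); there is no depth.
- manip.get_calibration(name): a dict with "K" (3x3 intrinsics, pixels), "k1" (the pictures are not rectified: a ray, as slopes to the right and down, at radius r is drawn at 1 + k1 r^2 times it, then the intrinsics apply), "rvec" (rotation vector, rad) and "tvec" (3), from world to camera coordinates, as OpenCV has them. Camera axes: x right, y down, z forward; pixel columns grow to the right and rows downward; lengths in m; the calibration is good to about 2 mm. A picture is of the moment at which its call begins. get_calibration takes no time and is no camera call.
- manip.sign_off(): hands the job in; it is judged then, once.
The state is a dict: "t": time; "q": joint angles; "qd": joint speeds; "tau": joint torques, N m; "tcp_pos": TCP position; "tool_rot": TCP orientation; "force": force on the tool from outside, world axes, zero at the start; "ft_torque": the same for the moment, N m; "finger_gap": opening from 0.0 (shut) to 1.0 (fully open); "gripper_force": force on a finger pad.
Only numpy, scipy, OpenCV 4.12 (cv2) and the standard library are available. Lean on these libraries where they do the work, as an engineer would, in place of code of your own. Each camera call takes 0.05 s, during which the arm holds its last target. There are 200 camera calls.

## Task

The kiln is being loaded and the little blue vase already stands on its floor. Stand the three tall round posts upright on the three brown ring marks around the vase, one post on each mark, and then lay the long kiln shelf level on top of the three posts, centred over the marks with its length running from the single mark to the pair. Leave the two short square posts where they are and do not disturb the vase.

Things in the scene. Friction and masses are not known exactly. Their poses are not given: they have to be found in the camera images.
- tall_1_center (a point): round kiln post of pale buff fireclay standing upright: 24 mm diameter, 50 mm tall, a dark 12 mm bore showing in its top. The point is at its centre, 25 mm above its foot. One of three alike. It stands on the ware board
- tall_2_center (a point): round kiln post of pale buff fireclay standing upright: 24 mm diameter, 50 mm tall, a dark 12 mm bore showing in its top. The point is at its centre, 25 mm above its foot. One of three alike. It stands on the ware board
- tall_3_center (a point): round kiln post of pale buff fireclay standing upright: 24 mm diameter, 50 mm tall, a dark 12 mm bore showing in its top. The point is at its centre, 25 mm above its foot. One of three alike. It stands on the ware board
- short_1_center (a point): square kiln post of pinkish-brown fireclay, 28 x 28 mm and only 25 mm tall, on the ware board, not wanted in this job. The point is at its centre; its sides lie along its x and y
- short_2_center (a point): square kiln post of pinkish-brown fireclay, 28 x 28 mm and only 25 mm tall, on the ware board, not wanted in this job. The point is at its centre; its sides lie along its x and y
- shelf_center (a point): kiln shelf, a slab lying flat on the ware board: 190 mm long (its x), 64 mm wide (its y), 15 mm thick, about 0.36 kg, buff with a white top. The point is its centre, 7.5 mm above its underside. Grip it from above across its width at mid-length. The ware board is fixed, 280 x 300 mm, 12 mm thick; the posts stand on it 55 mm or more apart in two rows parallel to the shelf (within 0.1 rad)
- mark_1: brown ring mark, 31 mm across, on the white floor of the round kiln base (280 mm across). Origin at its centre on the floor surface, 66 mm above the bench; z up. The single mark at one end of the pattern; its x axis runs along the pattern, away from the pair. The middle of the pair lies 150 mm along its -x, the pattern's centre 75 mm along its -x.
- mark_2: brown ring mark, 31 mm across, on the white floor of the round kiln base (280 mm across). Origin at its centre on the floor surface, 66 mm above the bench; z up. One of the pair at the other end of the pattern (axes as mark_1): 38 mm along +y from mark_3. Two posts on the pair leave 14 mm between them, so set them down with the fingers closing along x.
- mark_3: brown ring mark, 31 mm across, on the white floor of the round kiln base (280 mm across). Origin at its centre on the floor surface, 66 mm above the bench; z up. One of the pair at the other end of the pattern (axes as mark_1): 38 mm along -y from mark_2.
- vase: small blue glazed vase, loose, 30 mm across at the belly, 38 mm tall, standing on the kiln floor about midway between mark_1 and the pair; about 45 mm free between it and a post on a mark. Origin at the centre of its underside. The shelf on its posts passes 12 mm above it.

How it is judged:
On the way, in this order (a step that is already met when the one before it is completed fails the run):
1. the three tall posts stand upright on the three marks (((horizontal distance between tall_1_center and mark_1 below 0.01 m and angle between tall_1_center's own z axis and vertical below 0.08 rad and z of tall_1_center in the frame of mark_1 between 0.021 and 0.029 m) or (horizontal distance between tall_2_center and mark_1 below 0.01 m and angle between tall_2_center's own z axis and vertical below 0.08 rad and z of tall_2_center in the frame of mark_1 between 0.021 and 0.029 m) or (horizontal distance between tall_3_center and mark_1 below 0.01 m and angle between tall_3_center's own z axis and vertical below 0.08 rad and z of tall_3_center in the frame of mark_1 between 0.021 and 0.029 m)) and ((horizontal distance between tall_1_center and mark_2 below 0.01 m and angle between tall_1_center's own z axis and vertical below 0.08 rad and z of tall_1_center in the frame of mark_2 between 0.021 and 0.029 m) or (horizontal distance between tall_2_center and mark_2 below 0.01 m and angle between tall_2_center's own z axis and vertical below 0.08 rad and z of tall_2_center in the frame of mark_2 between 0.021 and 0.029 m) or (horizontal distance between tall_3_center and mark_2 below 0.01 m and angle between tall_3_center's own z axis and vertical below 0.08 rad and z of tall_3_center in the frame of mark_2 between 0.021 and 0.029 m)) and ((horizontal distance between tall_1_center and mark_3 below 0.01 m and angle between tall_1_center's own z axis and vertical below 0.08 rad and z of tall_1_center in the frame of mark_3 between 0.021 and 0.029 m) or (horizontal distance between tall_2_center and mark_3 below 0.01 m and angle between tall_2_center's own z axis and vertical below 0.08 rad and z of tall_2_center in the frame of mark_3 between 0.021 and 0.029 m) or (horizontal distance between tall_3_center and mark_3 below 0.01 m and angle between tall_3_center's own z axis and vertical below 0.08 rad and z of tall_3_center in the frame of mark_3 between 0.021 and 0.029 m))), for 0.2 s.
2. the shelf lies level on the three posts, centred over the marks (all of step 1 and x of shelf_center in the frame of mark_1 between -0.087 and -0.063 m and y of shelf_center in the frame of mark_1 between -0.012 and 0.012 m and z of shelf_center in the frame of mark_1 between 0.053 and 0.062 m and angle between shelf_center's own z axis and vertical below 0.06 rad and angle between the x axis of shelf_center and the x axis of mark_1, either way round below 0.17 rad), for 0.2 s.
At the end, for the whole second after the job is handed in: A tall post stands upright within 10 mm of the centre of each mark; the shelf rests on all three, level within 0.06 rad, centred over the marks within 12 mm each way, its length within 0.17 rad of theirs; vase and short posts undisturbed; all released and at rest (all of step 2 and linear speed of each of tall_1, tall_2, tall_3, shelf below 0.02 m/s); the robot touches nothing.
It fails at once if a short square post is moved from its place (more than 20 mm) (distance of any of short_1_center, short_2_center from where it was at the start of the episode above 0.02 m).
It fails at once if the vase is disturbed: moved more than 10 mm or tipped (distance of vase from where it was at the start of the episode above 0.01 m or angle between vase's own z axis and vertical above 0.35 rad).
It also fails if it takes over 102 s, if anything falls off the work surface, if the arm or the gripper's body presses on something with over 40 N, if the wrist force passes 120 N, or if a joint passes its speed limit or range.

## Working session

There is one attempt and no reset: what is moved stays moved. The work goes in short steps, Python scripts to look and compute and a shell command to move; the robot and the scene stay as the last step left them, time stands still between calls to the robot, and variables do not carry over. Pictures are saved under pics/ and viewed, at most 14 in all, crops included, and the job is handed in when it is done.

```bash
ls; mkdir -p pics; python3 - <<'E'
from station import manip
import cv2
for n in("scene","top"):
    im=manip.snapshot(n); cv2.imwrite(f"pics/{n}0.png",im[:,:,::-1]); c=manip.get_calibration(n); print(n,c)
s=manip.sense(); print(s)
E
```

```text
pics
scene {'K': array([[354.71184043,   0.        , 253.3768425 ],
       [  0.        , 354.71184043, 188.82795688],
       [  0.        ,   0.        ,   1.        ]]), 'k1': -0.008864499220225223, 'rvec': array([ 2.07545372,  0.63572984, -0.31686111]), 'tvec': array([-0.47730848, -0.09607749,  1.11327011])}
top {'K': array([[457.03092917,   0.        , 250.30623437],
       [  0.        , 457.03092917, 189.92354695],
       [  0.        ,   0.        ,   1.        ]]), 'k1': -0.11051844349784726, 'rvec': array([ 2.12063972, -2.12160544,  0.18468087]), 'tvec': array([0.01407152, 0.54234913, 1.19832318])}
{'t': 0.1, 'q': array([-1.50852173e+00,  5.28347859e-01,  1.43375686e+00, -1.51551053e-05,
        1.18141686e+00, -1.78499307e-01]), 'qd': array([ 1.16559677e-03, -3.14514419e-03, -2.37582862e-03, -2.14070337e-04,
        1.87702081e-04, -2.81349085e-05]), 'tau': array([-1.06857383e-04, -4.43305027e+01, -1.78586930e+01, -2.36166288e-04,
        3.91411566e-03, -2.51164755e-05]), 'tcp_pos': array([ 0.14901852, -0.60631813,  0.23045256]), 'tool_rot': array([ 9.92761431e-01,  1.20099172e-01,  4.90200208e-05, -9.63243127e-04]), 'force': array([-0.31289636,  0.65772494, -0.61316493]), 'ft_torque': array([ 0.01724861, -0.02748277, -0.0001249 ]), 'gripper_force': 0.0, 'finger_gap': 0.9979880808031345}
```

View pics/top0.png

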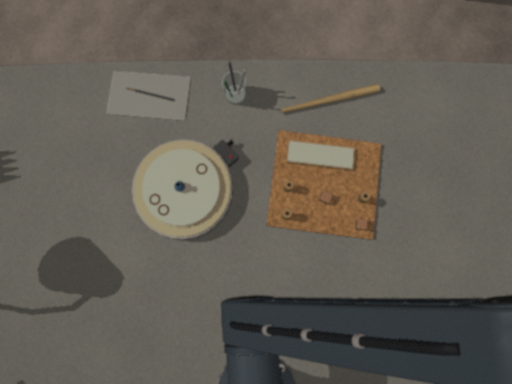

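View pics/scene0.png

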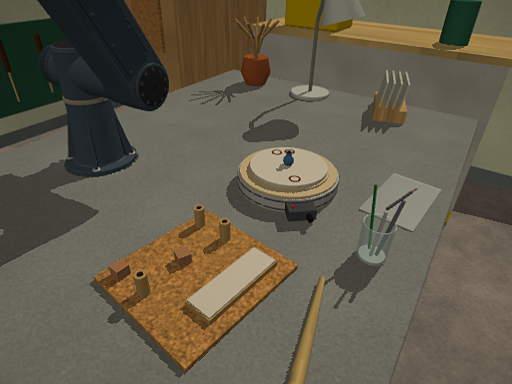

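The top view shows the posts near (289,187), (287,215) and (366,198), with the short posts at (326,198) and (361,225). The shelf is at (321,155), the marks at (202,169), (155,199) and (164,210), and the vase at (180,186). The scene view agrees with this. Next I measure by masks.

```bash
cat > h.py <<'E'
import numpy as np, cv2
from station import manip
def cast(name,px,z):
    c=manip.get_calibration(name);K=c["K"];R=cv2.Rodrigues(c["rvec"])[0];t=c["tvec"]
    u=cv2.undistortPoints(np.array(px,float).reshape(-1,1,2),K,np.array([c["k1"],0,0,0,0]))[:,0]
    d=np.c_[u,np.ones(len(u))]@R; o=-R.T@t
    return o+d*((z-o[2])/d[:,2])[:,None]
def proj(name,p):
    c=manip.get_calibration(name)
    return cv2.projectPoints(np.array(p,float).reshape(-1,1,3),c["rvec"],c["tvec"],c["K"],np.array([c["k1"],0,0,0,0]))[0][:,0]
def wcent(mask,w=None):
    ys,xs=np.nonzero(mask);w=np.ones(len(xs)) if w is None else w[ys,xs]
    return [np.sum(xs*w)/w.sum(),np.sum(ys*w)/w.sum()]
E
python3 - <<'E'
from h import *
im=cv2.imread("pics/top0.png"); hsv=cv2.cvtColor(im,cv2.COLOR_BGR2HSV)
a=cv2.resize(im[125:250,125:240],None,fx=5,fy=5,interpolation=cv2.INTER_CUBIC)[:600]
b=cv2.resize(im[125:245,262:390],None,fx=5,fy=5,interpolation=cv2.INTER_CUBIC)
cv2.imwrite("pics/kiln.png",a);cv2.imwrite("pics/board.png",b)
# floor marks: weighted by saturation/darkness relative to floor
for n,(x,y) in dict(m1=(202,169),mA=(155,199),mB=(164,210)).items():
    r=im[y-8:y+9,x-8:x+9]; print(n); print(r[:,:,0][1:-1,1:-1])
for n,(x,y) in dict(p1=(289,187),p2=(287,215),p3=(366,198)).items():
    print(n);print(im[y-7:y+8,x-7:x+8].max(2))
E
```

```text
m1
[[136 137 136 134 132 129 128 129 129 133 136 137 137 134 131]
 [137 136 134 127 114 107 105 104 108 115 126 134 135 137 135]
 [136 134 122 106  90  86  87  83  85  92 110 126 134 136 137]
 [135 127 106  85  87 101 106 107  99  87  89 110 128 135 137]
 [129 113  86  85 109 126 130 130 124 106  85  90 115 132 135]
 [126  98  80 101 127 135 137 138 133 119  93  79 105 129 136]
 [121  91  80 113 132 137 138 137 135 124  97  76 100 127 134]
 [120  89  83 113 133 136 137 137 135 125  99  78 101 127 135]
 [125  96  78 102 126 135 136 137 133 119  90  83 108 130 137]
 [129 108  83  84 108 124 129 126 119 101  84  91 119 132 136]
 [134 122  99  80  85  98 103 103  94  84  91 112 130 136 138]
 [136 130 119 102  85  81  84  86  87  95 114 129 135 135 136]
 [138 137 131 124 112 107 106 108 111 118 129 137 138 137 137]
 [137 136 137 136 132 130 131 131 131 134 137 137 136 136 137]
 [137 137 137 138 137 137 137 135 138 137 138 138 137 138 137]]
mA
[[137 137 139 139 135 134 132 130 132 136 137 138 137 137 138]
 [139 137 136 134 127 119 111 108 115 125 132 134 137 136 138]
 [138 139 130 118 104 
[... 3893 characters left out ...]
9 137]
 [111 112 127 130 108  77  59  72 106 133 141 136 128 129 133]
 [101 106 125 130 108  72  53  67 102 128 132 122 111 117 127]
 [ 97 103 120 131 120  95  83  94 114 130 124 106  99 104 114]
 [ 94  98 110 124 130 123 120 122 125 126 113  96  92  98 101]
 [ 92  89  96 108 122 128 130 129 123 114 102  92  90  91  96]
 [ 89  84  84  89 100 107 112 112 109 103  97  94  93  91  93]
 [ 98  86  80  77  78  85  93 100  99  97  97  94  93  90  94]
 [117 100  93  89  89  88  93  99 101 102  99  95  88  88  93]
 [135 126 118 115 108 103 107 111 113 108 103  96  91  90  86]
 [141 140 135 131 124 120 126 131 130 126 116 111 108 108 102]
 [144 145 141 133 125 127 133 136 138 136 131 124 126 128 120]]
```

View pics/kiln.png

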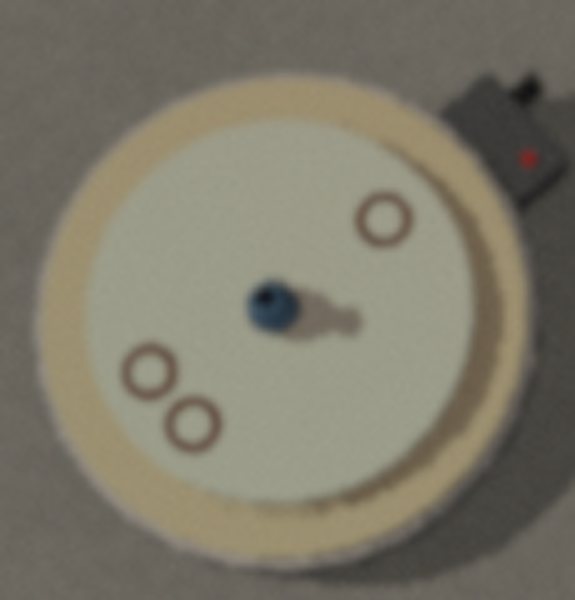

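View pics/board.png

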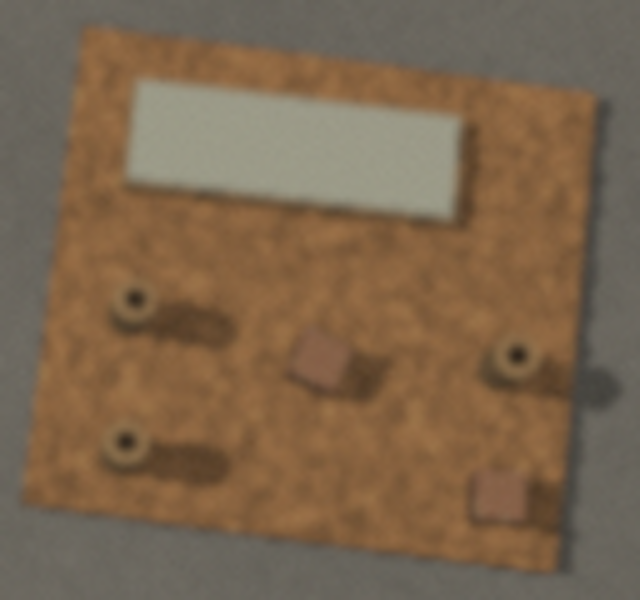

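The kiln crop (5x) shows rings near (385,219), (149,372) and (192,424), with the vase at (272,306). The board crop shows bores at (134,299), (127,442) and (516,355), and a white shelf. No other objects are close by.

```bash
python3 - <<'E'
from h import *
im=cv2.imread("pics/top0.png").astype(float); sc=cv2.imread("pics/scene0.png").astype(float)
b=im[:,:,0]; yy,xx=np.mgrid[:384,:512]
def local(w,c,r):
    for _ in range(6):
        m=(np.hypot(xx-c[0],yy-c[1])<r); c=wcent(m,w)
    return c
wm=np.clip(134-b,0,None)
# rings: cut neighbor influence with radius 7.5
M=[local(wm,c,7.2) for c in((202,169),(155,199),(163.5,210))]
P=[local(np.clip(115-im.max(2),0,None),c,3.2) for c in((289,184),(287.5,213),(366,196))]
m=cast("top",M,.066);p=cast("top",P,.062)
print("marks",M,m.round(4)[:,:2]); print("posts",P,p.round(4)[:,:2])
hsv=cv2.cvtColor(im.astype(np.uint8),cv2.COLOR_BGR2HSV)
sm=((hsv[:,:,1]<60)&(hsv[:,:,2]>120)).astype(np.uint8); sm[:, :270]=0;sm[:,385:]=0;sm[:130]=0;sm[180:]=0
n,l,st,_=cv2.connectedComponentsWithStats(sm); k=1+st[1:,4].argmax()
cn=cv2.findContours((l==k).astype(np.uint8),0,1)[0][0]; r=cv2.minAreaRect(cn); bx=cast("top",cv2.boxPoints(r),.027)
print("shelf",r,wcent(l==k),cast("top",[wcent(l==k)],.027).round(4),bx.round(4)[:,:2], [np.linalg.norm(bx[i]-bx[i-1]).round(4) for i in range(4)])
S=cast("top",[(322+4,198-1),(361.5,224)],.037);print("short",S.round(4)[:,:2])
# vase
vm=(im[:,:,0]>im[:,:,2]+15);vm[:,:165]=0;vm[:,200:]=0;vm[:170]=0;vm[205:]=0
print("vase",wcent(vm),cast("top",[wcent(vm)],.085).round(4))
d=m[0]-(m[1]+m[2])/2; print("len",np.linalg.norm(d),"ang",np.degrees(np.arctan2(d[1],d[0])),"pair",np.linalg.norm(m[1]-m[2]),"ctr",((m[1]+m[2])/2+d/2).round(4))
# scene cross-check
for q,z in list(zip(m,[.066]*3))+list(zip(p,[.062]*3)): print(proj("scene",[q[0],q[1],z]).round(1))
s=manip.sense();R=cv2.Rodrigues(np.zeros(3))[0]
from scipy.spatial.transform import Rotation as Ro
print(Ro.from_quat(s["tool_rot"]).as_matrix().round(3))
E
```

```text
marks [[np.float64(201.33131701952158), np.float64(168.53065713500138)], [np.float64(154.6906552094522), np.float64(198.97690655209453)], [np.float64(163.24388933655655), np.float64(209.43056674724684)]] [[0.5989 0.1472]
 [0.5148 0.2722]
 [0.4863 0.2479]]
posts [[np.float64(288.6675191815857), np.float64(184.3785166240409)], [np.float64(286.76190476190476), np.float64(212.87719298245614)], [np.float64(365.0701754385965), np.float64(195.5811403508772)]] [[ 0.5553 -0.0903]
 [ 0.4774 -0.084 ]
 [ 0.5241 -0.2974]]
shelf ((320.570068359375, 154.39268493652344), (65.10650634765625, 19.677141189575195), 6.581944465637207) [np.float64(320.52507836990594), np.float64(154.423197492163)] [[ 0.6484 -0.1845  0.027 ]] [[ 0.6309 -0.0896]
 [ 0.6882 -0.0969]
 [ 0.6664 -0.2808]
 [ 0.6093 -0.2718]] [np.float64(0.1835), np.float64(0.0577), np.float64(0.1852), np.float64(0.0578)]
short [[ 0.5246 -0.1947]
 [ 0.4495 -0.2903]]
vase [np.float64(179.1509433962264), np.float64(186.30188679245282)] [[0.5459 0.2034 0.085 ]]
len 0.1496604348713925 ang -48.94703490289492 pair 0.037486311937151684 ctr [0.5497 0.2036 0.066 ]
[[294.1 178. ]]
[[288.8 150.9]]
[[276.2 151.4]]
[[224.2 220.7]]
[[198.6 207. ]]
[[139.9 273.9]]
[[ 0.971  0.238 -0.   ]
 [ 0.238 -0.971  0.002]
 [ 0.    -0.002 -1.   ]]
```

```bash
python3 -m handwheel '[[32,41,0,0,0,2.73,0.6],[32,41,0,0,0,2.73,0.6],[32,41,0,0,0,2.73,0.6],[32,41,0,0,0,2.73,0.6],[32,41,0,0,0,2.73,0.6],[32,41,0,0,0,2.73,0.6],[32,41,0,0,0,2.73,0.6],[32,41,0,0,0,2.73,0.6],[32,41,0,0,0,2.73,0.6],[32,41,0,0,0,2.73,0.6]]' 40
python3 -m handwheel '[[17,21,-10,0,0,0,0.6],[17,21,-15,0,0,0,0.6],[17,21,-15,0,0,0,0.6],[17,21,-20,0,0,0,0.6],[17,21,-20,0,0,0,0.6],[0,0,-20,0,0,0,0.6],[0,0,-10,0,0,0,0.6],[0,0,0,0,0,0,0.6],[0,0,0,0,0,0,0.6],[0,0,0,0,0,0,0.6]]'
```

```text
t: 1.35
tcp_pos: [0.4698, -0.1954, 0.2311]
tool_rot: [0.936, 0.352, -0.0, -0.0]
force: [0.4, -0.6, 0.4]
finger_gap: 0.6
gripper_force: 0.0
t: 2.6
tcp_pos: [0.5545, -0.0924, 0.1221]
tool_rot: [0.936, 0.351, 0.001, 0.001]
force: [-0.6, -0.8, -0.6]
finger_gap: 0.601
gripper_force: 0.0
```

```bash
python3 -m handwheel '[[1,2,-20,0,0,0,0.6],[0,0,-20,0,0,0,0.6],[0,0,-20,0,0,0,0.6],[0,0,-20,0,0,0,0.6],[0,0,-19,0,0,0,0.6],[0,0,0,0,0,0,0.6],[0,0,0,0,0,0,0.1],[0,0,0,0,0,0,0.1],[0,0,0,0,0,0,0.1],[0,0,0,0,0,0,0.1]]'
python3 -m handwheel '[[0,0,0,0,0,0,0.1],[0,0,0,0,0,0,0.1],[0,0,10,0,0,0,0.1],[0,0,20,0,0,0,0.1],[0,0,30,0,0,0,0.1],[0,0,30,0,0,0,0.1],[0,0,30,0,0,0,0.1],[0,0,20,0,0,0,0.1],[0,0,0,0,0,0,0.1],[0,0,0,0,0,0,0.1]]'
```

```text
t: 3.85
tcp_pos: [0.5559, -0.0903, 0.0234]
tool_rot: [0.936, 0.351, 0.001, 0.001]
force: [-0.5, -0.4, 6.2]
finger_gap: 0.269
gripper_force: 39.2
t: 5.1
tcp_pos: [0.5543, -0.0897, 0.1617]
tool_rot: [0.936, 0.351, -0.001, -0.001]
force: [0.4, 0.4, -0.5]
finger_gap: 0.271
gripper_force: 39.2
```

```bash
python3 -m handwheel '[[-4,36,0,0,0,0,0.1],[-4,36,0,0,0,0,0.1],[-4,36,0,0,0,0,0.1],[-4,36,0,0,0,0,0.1],[-4,36,0,0,0,0,0.1],[-4,36,0,0,0,0,0.1],[-4,36,0,0,0,0,0.1],[-4,36,0,0,0,0,0.1],[-4,36,0,0,0,0,0.1],[-4,37,0,0,0,0,0.1]]'
python3 -m handwheel '[[0,0,0,0,0,0,0.1],[0,0,0,0,0,0,0.1],[0,0,-15,0,0,0,0.1],[0,0,-20,0,0,0,0.1],[0,0,-20,0,0,0,0.1],[0,0,-15,0,0,0,0.1],[0,0,-6,0,0,0,0.1],[0,0,0,0,0,0,0.1],[0,0,0,0,0,0,0.1],[0,0,0,0,0,0,0.1]]'
python3 - <<'E'
from h import *
im=manip.snapshot("scene");s=manip.sense();print(s["tcp_pos"],s["force"])
cv2.imwrite("pics/s1.png",cv2.resize(im[90:210,210:370,::-1],None,fx=5,fy=5,interpolation=cv2.INTER_CUBIC))
E
```

```text
t: 6.35
tcp_pos: [0.5139, 0.2719, 0.1607]
tool_rot: [0.936, 0.351, -0.002, -0.0]
force: [-0.4, -0.3, -0.9]
finger_gap: 0.268
gripper_force: 39.2
t: 7.6
tcp_pos: [0.5155, 0.2713, 0.087]
tool_rot: [0.936, 0.351, 0.001, 0.0]
force: [0.2, -0.9, -0.2]
finger_gap: 0.271
gripper_force: 39.3
[0.51544145 0.27126836 0.08696451] [-0.06034923 -1.1002823  -0.65267556]
```

View pics/s1.png

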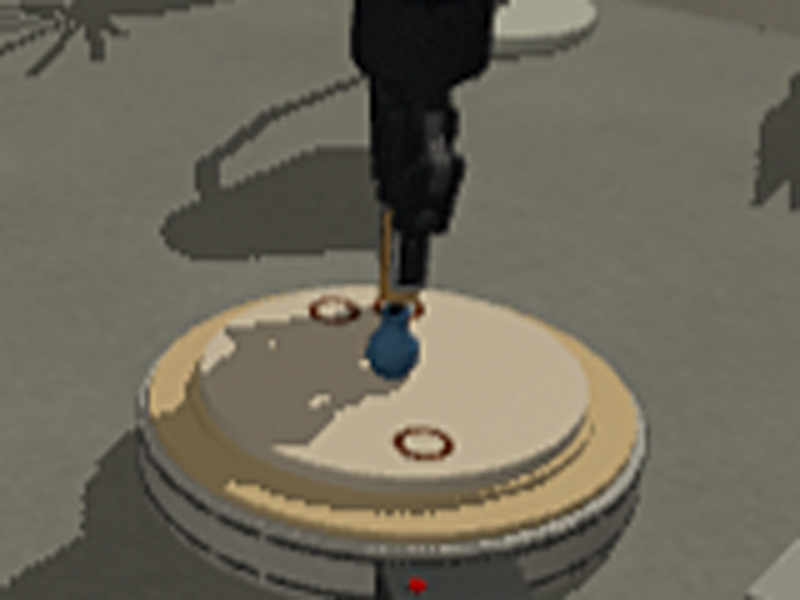

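The post foot at (398,300) sits over its ring and is still about 10 mm up. I lower it, release and lift away.

```bash
python3 -m handwheel '[[0,0,-3,0,0,0,0.1],[0,0,-3,0,0,0,0.1],[0,0,-2,0,0,0,0.1],[0,0,-1,0,0,0,0.1],[0,0,0,0,0,0,0.1],[0,0,0,0,0,0,0.1],[0,0,0,0,0,0,0.5],[0,0,0,0,0,0,0.5],[0,0,0,0,0,0,0.5],[0,0,0,0,0,0,0.5]]'
python3 -m handwheel '[[0,0,10,0,0,0,0.5],[0,0,20,0,0,0,0.5],[0,0,20,0,0,0,0.5],[0,0,20,0,0,0,0.5],[0,0,20,0,0,0,0.5],[0,-50,0,0,0,0,0.6],[0,-50,0,0,0,0,0.6],[-8,-50,0,0,0,0,0.6],[-10,-50,0,0,0,0,0.6],[-10,-50,0,0,0,0,0.6]]'
python3 - <<'E'
from h import *
im=manip.snapshot("top");cv2.imwrite("pics/t2.png",im[:,:,::-1])
cv2.imwrite("pics/t2c.png",cv2.resize(im[125:245,125:285,::-1],None,fx=5,fy=5,interpolation=cv2.INTER_CUBIC))
E
```

```text
t: 8.9
tcp_pos: [0.5151, 0.2711, 0.0772]
tool_rot: [0.936, 0.351, 0.0, -0.0]
force: [-0.8, -0.0, 0.4]
finger_gap: 0.497
gripper_force: 0.0
t: 10.15
tcp_pos: [0.487, 0.0195, 0.1681]
tool_rot: [0.936, 0.351, 0.001, 0.0]
force: [0.5, -0.1, 0.2]
finger_gap: 0.598
gripper_force: 0.0
```

View pics/t2c.png

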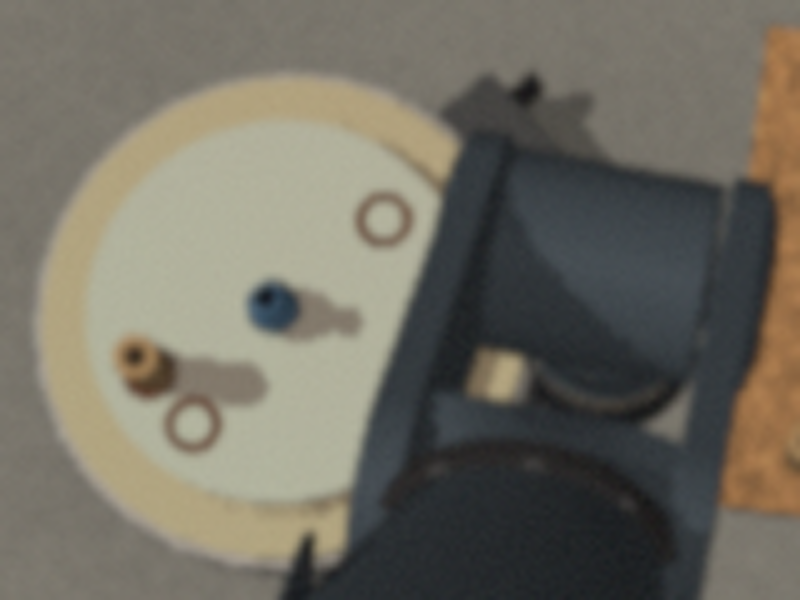

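The post stands on its mark with its bore at about crop (134,356), i.e. pixel (151.8,196.2). I measure its offset from the mark.

```bash
python3 - <<'E'
from h import *
im=cv2.imread("pics/t2.png").astype(float);yy,xx=np.mgrid[:384,:512]
w=np.clip(115-im.max(2),0,None);c=(151.8,196.2)
for _ in range(6): c=wcent(np.hypot(xx-c[0],yy-c[1])<3.2,w)
p=cast("top",[c],.116)[0]; print(c,p.round(4), ((p-[.5148,.2722,0])*1000).round(1))
E
```

```text
[np.float64(151.4765625), np.float64(195.8125)] [0.5149 0.2698 0.116 ] [ 1.00e-01 -2.40e+00  1.16e+02]
```

```bash
python3 -m handwheel '[[-2,-26,0,0,0,0,0.6],[-2,-26,0,0,0,0,0.6],[-3,-26,0,0,0,0,0.6],[-3,-26,-20,0,0,0,0.6],[0,0,-30,0,0,0,0.6],[0,0,-20,0,0,0,0.6],[0,0,0,0,0,0,0.6],[0,0,0,0,0,0,0.6],[0,0,0,0,0,0,0.6],[0,0,0,0,0,0,0.6]]'
```

```text
t: 11.45
tcp_pos: [0.4776, -0.083, 0.0981]
tool_rot: [0.936, 0.351, 0.001, 0.001]
force: [-0.7, -0.1, 0.2]
finger_gap: 0.604
gripper_force: 0.0
```

```bash
python3 -m handwheel '[[0,-1,-20,0,0,0,0.6],[0,0,-20,0,0,0,0.6],[0,0,-20,0,0,0,0.6],[0,0,-14,0,0,0,0.6],[0,0,0,0,0,0,0.6],[0,0,0,0,0,0,0.1],[0,0,0,0,0,0,0.1],[0,0,0,0,0,0,0.1],[0,0,0,0,0,0,0.1],[0,0,0,0,0,0,0.1]]'
python3 -m handwheel '[[0,0,0,0,0,0,0.1],[0,0,10,0,0,0,0.1],[0,0,20,0,0,0,0.1],[0,0,30,0,0,0,0.1],[0,0,30,0,0,0,0.1],[0,0,30,0,0,0,0.1],[0,0,18,0,0,0,0.1],[0,0,0,0,0,0,0.1],[0,0,0,0,0,0,0.1],[0,0,0,0,0,0,0.1]]'
```

```text
t: 12.7
tcp_pos: [0.4776, -0.0841, 0.024]
tool_rot: [0.936, 0.351, 0.001, 0.001]
force: [0.1, 0.5, 6.0]
finger_gap: 0.266
gripper_force: 39.2
t: 13.95
tcp_pos: [0.4763, -0.0837, 0.1604]
tool_rot: [0.936, 0.351, -0.001, -0.001]
force: [0.6, 0.9, -0.6]
finger_gap: 0.268
gripper_force: 39.2
```

```bash
python3 -m handwheel '[[1,33,0,0,0,0,0.1],[1,33,0,0,0,0,0.1],[1,33,0,0,0,0,0.1],[1,33,0,0,0,0,0.1],[1,33,0,0,0,0,0.1],[1,33,0,0,0,0,0.1],[1,33,0,0,0,0,0.1],[1,34,0,0,0,0,0.1],[1,34,0,0,0,0,0.1],[0,34,0,0,0,0,0.1]]'
python3 -m handwheel '[[0,0,0,0,0,0,0.1],[0,0,0,0,0,0,0.1],[0,0,-15,0,0,0,0.1],[0,0,-20,0,0,0,0.1],[0,0,-20,0,0,0,0.1],[0,0,-15,0,0,0,0.1],[0,0,-6,0,0,0,0.1],[0,0,0,0,0,0,0.1],[0,0,0,0,0,0,0.1],[0,0,0,0,0,0,0.1]]'
```

```text
t: 15.2
tcp_pos: [0.4856, 0.25, 0.1602]
tool_rot: [0.936, 0.351, -0.001, -0.0]
force: [0.3, -0.1, -0.1]
finger_gap: 0.269
gripper_force: 39.2
t: 16.45
tcp_pos: [0.4865, 0.2492, 0.086]
tool_rot: [0.936, 0.351, 0.001, 0.0]
force: [0.8, -0.5, -0.5]
finger_gap: 0.269
gripper_force: 39.3
```

```bash
python3 -m handwheel '[[0,0,-3,0,0,0,0.1],[0,0,-3,0,0,0,0.1],[0,0,-2,0,0,0,0.1],[0,0,0,0,0,0,0.1],[0,0,0,0,0,0,0.1],[0,0,0,0,0,0,0.1],[0,0,0,0,0,0,0.5],[0,0,0,0,0,0,0.5],[0,0,0,0,0,0,0.5],[0,0,0,0,0,0,0.5]]'
python3 -m handwheel '[[0,0,10,0,0,0,0.5],[0,0,20,0,0,0,0.5],[0,0,20,0,0,0,0.5],[0,0,20,0,0,0,0.5],[0,0,20,0,0,0,0.5],[0,-40,0,0,0,0,0.6],[0,-50,0,0,0,0,0.6],[0,-50,0,0,0,0,0.6],[0,-50,0,0,0,0,0.6],[0,-50,0,0,0,0,0.6]]'
python3 -m handwheel '[[5,-50,0,0,0,0,0.6],[5,-50,0,0,0,0,0.6],[5,-50,0,0,0,0,0.6],[6,-50,0,0,0,0,0.6],[8,-50,0,0,0,0,0.6],[8,-56,0,0,0,0,0.6],[0,0,-20,0,0,0,0.6],[0,0,-30,0,0,0,0.6],[0,0,-20,0,0,0,0.6],[0,0,0,0,0,0,0.6]]'
python3 - <<'E'
from h import *
im=manip.snapshot("top").astype(float);cv2.imwrite("pics/t3.png",im[:,:,::-1]);yy,xx=np.mgrid[:384,:512]
w=np.clip(115-im.max(2),0,None)
for q in((.5149,.2698,.116),(.4863,.2479,.116)):
    c=proj("top",q)[0]
    for _ in range(6): c=wcent(np.hypot(xx-c[0],yy-c[1])<3.2,w)
    print(c,cast("top",[c],.116)[0].round(4))
cv2.imwrite("pics/t3c.png",cv2.resize(im[125:245,125:285,::-1],None,fx=5,fy=5,interpolation=cv2.INTER_CUBIC))
E
```

```text
t: 17.7
tcp_pos: [0.486, 0.2491, 0.0771]
tool_rot: [0.936, 0.351, -0.0, -0.0]
force: [0.1, -0.3, 0.3]
finger_gap: 0.499
gripper_force: 0.0
t: 18.95
tcp_pos: [0.4862, 0.0075, 0.1681]
tool_rot: [0.936, 0.351, 0.001, 0.0]
force: [0.4, 0.0, 0.9]
finger_gap: 0.603
gripper_force: 0.0
t: 20.2
tcp_pos: [0.5221, -0.2962, 0.0963]
tool_rot: [0.936, 0.351, -0.001, -0.002]
force: [-0.3, -0.1, 0.2]
finger_gap: 0.597
gripper_force: 0.0
[np.float64(151.48017621145374), np.float64(195.8149779735683)] [0.5149 0.2698 0.116 ]
[np.float64(159.40458015267177), np.float64(206.76717557251908)] [0.4862 0.248  0.116 ][ WARN:0@2.027] global loadsave.cpp:1063 imwrite_ Unsupported depth image for selected encoder is fallbacked to CV_8U.
```

View pics/t3c.png

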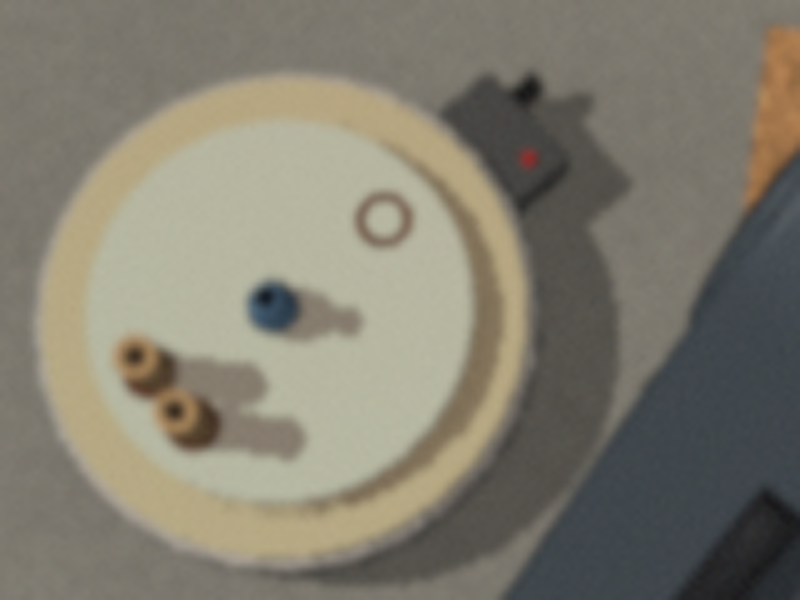

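Both posts stand upright on their marks, with bores at crop (134,356) and (176,411). Next is the third post.

```bash
python3 -m handwheel '[[2,-1,-20,0,0,0,0.6],[0,0,-20,0,0,0,0.6],[0,0,-20,0,0,0,0.6],[0,0,-12,0,0,0,0.6],[0,0,0,0,0,0,0.6],[0,0,0,0,0,0,0.1],[0,0,0,0,0,0,0.1],[0,0,0,0,0,0,0.1],[0,0,0,0,0,0,0.1],[0,0,0,0,0,0,0.1]]'
python3 -m handwheel '[[0,0,0,0,0,0,0.1],[0,0,10,0,0,0,0.1],[0,0,20,0,0,0,0.1],[0,0,30,0,0,0,0.1],[0,0,30,0,0,0,0.1],[0,0,30,0,0,0,0.1],[0,0,18,0,0,0,0.1],[0,0,0,0,0,0,0.1],[0,0,0,0,0,0,0.1],[0,0,0,0,0,0,0.1]]'
```

```text
t: 21.5
tcp_pos: [0.5256, -0.2984, 0.0262]
tool_rot: [0.936, 0.351, 0.0, 0.001]
force: [-1.2, -0.3, 5.6]
finger_gap: 0.269
gripper_force: 39.3
t: 22.75
tcp_pos: [0.5244, -0.2974, 0.162]
tool_rot: [0.936, 0.351, -0.001, -0.001]
force: [0.9, 1.1, -0.5]
finger_gap: 0.27
gripper_force: 39.2
```

```bash
python3 -m handwheel '[[7,44,0,0,0,0,0.1],[7,44,0,0,0,0,0.1],[7,44,0,0,0,0,0.1],[7,44,0,0,0,0,0.1],[7,45,0,0,0,0,0.1],[7,45,0,0,0,0,0.1],[8,45,0,0,0,0,0.1],[8,45,0,0,0,0,0.1],[8,45,0,0,0,0,0.1],[8,45,0,0,0,0,0.1]]'
python3 -m handwheel '[[0,0,0,0,0,0,0.1],[0,0,0,0,0,0,0.1],[0,0,-15,0,0,0,0.1],[0,0,-20,0,0,0,0.1],[0,0,-20,0,0,0,0.1],[0,0,-15,0,0,0,0.1],[0,0,-4,0,0,0,0.1],[0,0,0,0,0,0,0.1],[0,0,0,0,0,0,0.1],[0,0,0,0,0,0,0.1]]'
```

```text
t: 24.0
tcp_pos: [0.5987, 0.1495, 0.1622]
tool_rot: [0.936, 0.351, -0.001, -0.0]
force: [0.4, -0.3, -0.0]
finger_gap: 0.272
gripper_force: 39.2
t: 25.25
tcp_pos: [0.5995, 0.1482, 0.0901]
tool_rot: [0.936, 0.351, 0.001, 0.0]
force: [-0.3, -0.4, -0.5]
finger_gap: 0.271
gripper_force: 39.3
```

```bash
python3 -m handwheel '[[0,0,-3,0,0,0,0.1],[0,0,-3,0,0,0,0.1],[0,0,-3,0,0,0,0.1],[0,0,-1,0,0,0,0.1],[0,0,0,0,0,0,0.1],[0,0,0,0,0,0,0.1],[0,0,0,0,0,0,0.5],[0,0,0,0,0,0,0.5],[0,0,0,0,0,0,0.5],[0,0,0,0,0,0,0.5]]'
python3 -m handwheel '[[0,0,10,0,0,0,0.5],[0,0,20,0,0,0,0.5],[0,0,20,0,0,0,0.5],[0,0,20,0,0,0,0.5],[0,0,20,0,0,0,0.5],[5,-40,0,0,0,6,1],[5,-40,0,0,0,6,1],[5,-40,0,0,0,6,1],[5,-40,0,0,0,6,1],[5,-40,0,0,0,6,1]]'
python3 -m handwheel '[[5,-40,0,0,0,6,1],[5,-40,0,0,0,6,1],[5,-30,0,0,0,0,1],[5,-23,0,0,0,0,1],[4,0,0,0,0,0,1],[0,0,0,0,0,0,1],[0,0,-20,0,0,0,1],[0,0,-20,0,0,0,1],[0,0,-20,0,0,0,1],[0,0,0,0,0,0,1]]'
python3 - <<'E'
from h import *
im=manip.snapshot("top");cv2.imwrite("pics/t4.png",im[:,:,::-1]);yy,xx=np.mgrid[:384,:512]
w=np.clip(115-im.max(2).astype(float),0,None)
for q in((.5149,.2698,.116),(.4863,.2479,.116),(.5989,.1472,.116)):
    c=proj("top",q)[0]
    for _ in range(6): c=wcent(np.hypot(xx-c[0],yy-c[1])<3.2,w)
    print(c,cast("top",[c],.116)[0].round(4))
b=manip.snapshot("scene")
cv2.imwrite("pics/t4c.png",np.vstack([cv2.resize(im[125:225,125:285,::-1],None,fx=3,fy=3),cv2.resize(b[120:220,180:340,::-1],None,fx=3,fy=3)]))
cv2.imwrite("pics/s4.png",cv2.resize(b[150:350,60:330,::-1],None,fx=2.9,fy=2.9))
E
```

```text
t: 26.5
tcp_pos: [0.599, 0.148, 0.0791]
tool_rot: [0.936, 0.351, -0.0, -0.0]
force: [0.8, -0.2, -0.1]
finger_gap: 0.498
gripper_force: 0.0
t: 27.75
tcp_pos: [0.6243, -0.0533, 0.1702]
tool_rot: [0.813, 0.583, 0.0, 0.0]
force: [0.7, 0.6, 0.5]
finger_gap: 0.996
gripper_force: 0.0
t: 29.0
tcp_pos: [0.6466, -0.1833, 0.1072]
tool_rot: [0.748, 0.664, -0.001, -0.002]
force: [0.0, 0.2, 0.2]
finger_gap: 0.999
gripper_force: 0.0
[np.float64(151.45959595959596), np.float64(195.81313131313132)] [0.5149 0.2699 0.116 ]
[np.float64(159.39823008849558), np.float64(206.7920353982301)] [0.4861 0.248  0.116 ]
[np.float64(199.5085255767302), np.float64(164.53259779338015)] [0.5979 0.1462 0.116 ]
```

View pics/t4c.png

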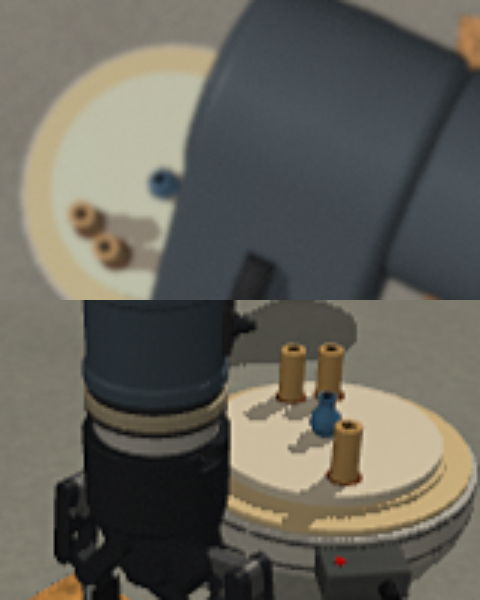

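View pics/s4.png

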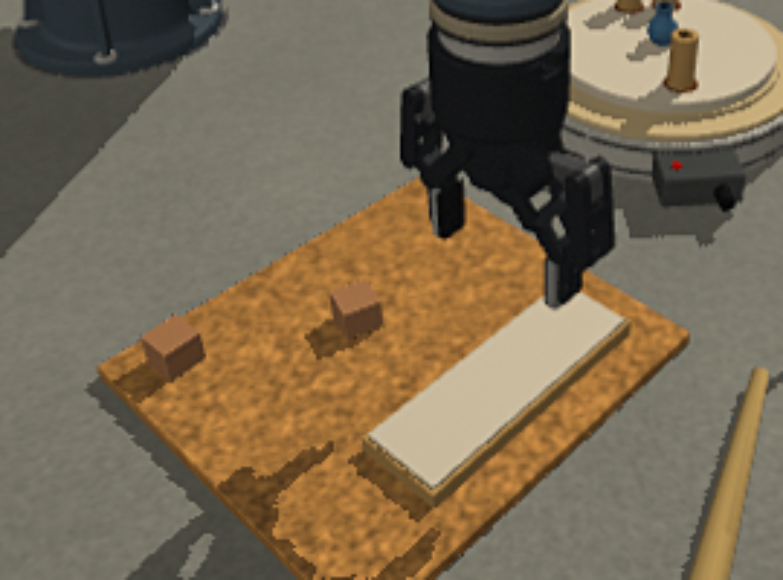

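All three posts stand upright on their marks and the vase is standing. The fingers straddle the shelf, aligned across its width. The third bore number is from the occluded top view, so I discard it. Now I descend.

```bash
python3 -m handwheel '[[1,-1,-20,0,0,0,1],[0,0,-20,0,0,0,1],[0,0,-20,0,0,0,1],[0,0,-14,0,0,0,1],[0,0,-10,0,0,0,1],[0,0,-8,0,0,0,1],[0,0,-5,0,0,0,1],[0,0,-3,0,0,0,1],[0,0,0,0,0,0,1],[0,0,0,0,0,0,1]]' 60
```

```text
t: 30.35
tcp_pos: [0.6494, -0.186, 0.0098]
tool_rot: [0.748, 0.663, 0.0, 0.0]
force: [0.6, 0.3, -0.2]
finger_gap: 1.002
gripper_force: 0.0
```

```bash
python3 -m handwheel '[[0,1,-2,0,0,0,1],[0,0,0,0,0,0,0.85],[0,0,0,0,0,0,0.7],[0,0,0,0,0,0,0.6],[0,0,0,0,0,0,0.6],[0,0,0,0,0,0,0.6],[0,0,0,0,0,0,0.6],[0,0,0,0,0,0,0.6],[0,0,0,0,0,0,0.6],[0,0,0,0,0,0,0.6]]' 60
python3 -m handwheel '[[0,0,5,0,0,0,0.6],[0,0,10,0,0,0,0.6],[0,0,10,0,0,0,0.6],[0,0,15,0,0,0,0.6],[0,0,0,0,0,0,0.6],[0,0,0,0,0,0,0.6],[0,0,0,0,0,0,0.6],[0,0,0,0,0,0,0.6],[0,0,0,0,0,0,0.6],[0,0,0,0,0,0,0.6]]'
python3 - <<'E'
from h import *
b=manip.snapshot("scene");cv2.imwrite("pics/s5f.png",b[:,:,::-1])
cv2.imwrite("pics/s5.png",cv2.resize(b[150:350,60:330,::-1],None,fx=2.9,fy=2.9))
E
```

```text
t: 31.6
tcp_pos: [0.6491, -0.1849, 0.0078]
tool_rot: [0.748, 0.663, 0.0, 0.0]
force: [-1.6, -0.2, 5.6]
finger_gap: 0.727
gripper_force: 69.6
t: 32.85
tcp_pos: [0.649, -0.1849, 0.0471]
tool_rot: [0.748, 0.663, -0.0, -0.0]
force: [0.0, -0.5, -4.4]
finger_gap: 0.727
gripper_force: 68.6
```

View pics/s5.png

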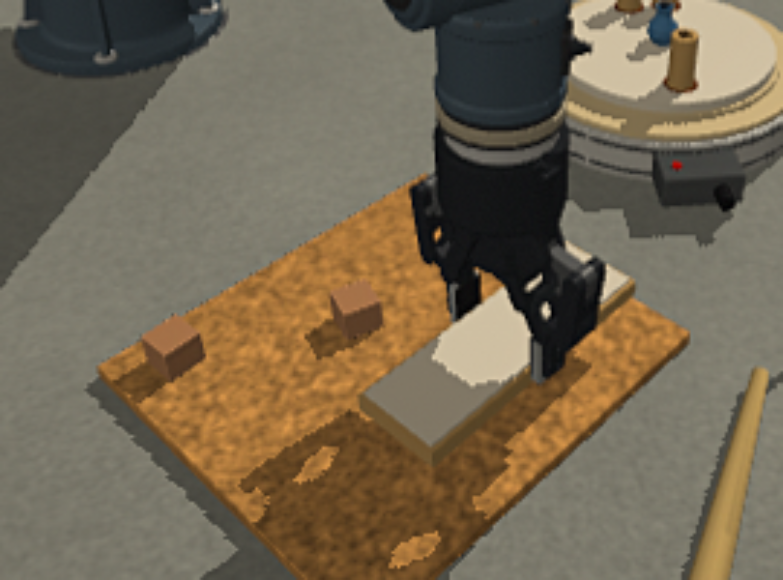

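The shelf is lifted level, with its near corners at (365,400) and (432,450) evenly above the board. Now I carry it over.

```bash
python3 -m handwheel '[[0,0,20,0,0,0,0.6],[0,0,30,0,0,0,0.6],[0,0,30,0,0,0,0.6],[0,0,33,0,0,0,0.6],[0,0,0,0,0,0,0.6],[-6,20,0,0,0,3,0.6],[-7,26,0,0,0,3.2,0.6],[-7,26,0,0,0,3.2,0.6],[-7,26,0,0,0,3.2,0.6],[-7,26,0,0,0,3.2,0.6]]'
python3 -m handwheel '[[-7,28,0,0,0,3.2,0.6],[-7,28,0,0,0,3.2,0.6],[-7,28,0,0,0,3.2,0.6],[-7,28,0,0,0,3.2,0.6],[-7,28,0,0,0,3.2,0.6],[-7,28,0,0,0,3.2,0.6],[-7,26,0,0,0,3.2,0.6],[-7,26,0,0,0,3.2,0.6],[-6,26,0,0,0,3.2,0.6],[-6,18,0,0,0,3.2,0.6]]'
python3 -m handwheel '[[-4,0,0,0,0,0,0.6],[0,0,0,0,0,0,0.6],[0,0,0,0,0,0,0.6],[0,0,0,0,0,0,0.6],[0,0,-10,0,0,0,0.6],[0,0,-10,0,0,0,0.6],[0,0,-8,0,0,0,0.6],[0,0,0,0,0,0,0.6],[0,0,0,0,0,0,0.6],[0,0,0,0,0,0,0.6]]'
python3 - <<'E'
from h import *
b=manip.snapshot("scene");cv2.imwrite("pics/s6f.png",b[:,:,::-1]);cv2.imwrite("pics/t6f.png",manip.snapshot("top")[:,:,::-1])
cv2.imwrite("pics/s6.png",cv2.resize(b[90:220,210:370,::-1],None,fx=4.6,fy=4.6))
E
```

```text
t: 34.15
tcp_pos: [0.6144, -0.0586, 0.1602]
tool_rot: [0.648, 0.761, -0.0, -0.0]
force: [-0.3, -0.5, -4.7]
finger_gap: 0.727
gripper_force: 68.5
t: 35.4
tcp_pos: [0.5463, 0.205, 0.1605]
tool_rot: [0.413, 0.911, 0.0, 0.0]
force: [-0.1, 0.5, -4.5]
finger_gap: 0.731
gripper_force: 68.5
t: 36.65
tcp_pos: [0.5434, 0.2032, 0.1327]
tool_rot: [0.415, 0.91, 0.0, 0.0]
force: [-0.6, 0.0, -4.4]
finger_gap: 0.728
gripper_force: 68.5
```

View pics/s6.png

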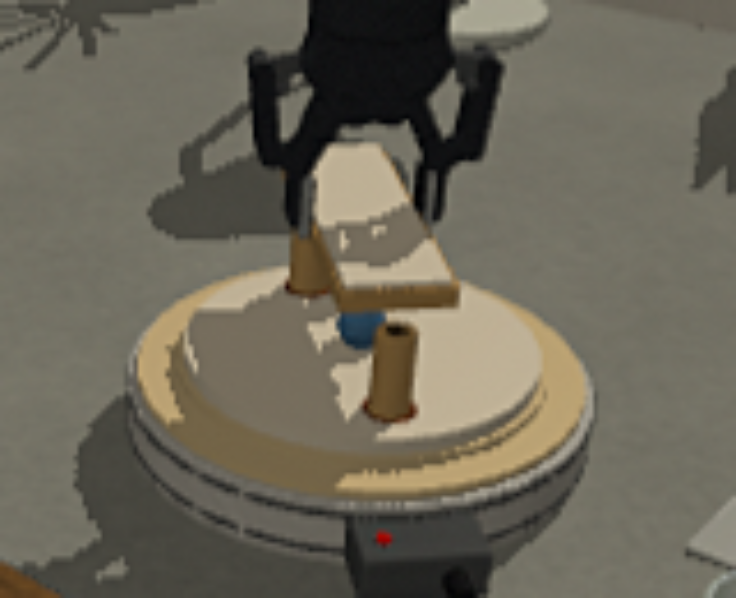

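The shelf is above the posts, with its near end at crop (345-458,305) and the post on mark_1 at (395,330). I check the shelf's end corners against where they should be, and the mark_1 post.

```bash
python3 - <<'E'
from h import *
c=cast("scene",[(210+345/4.6-.4,90+308/4.6),(210+458/4.6,90+300/4.6)],.137);print(c.round(4))
e=np.array([.6567,-.754,0]);y=np.array([.754,.6567,0]);o=np.array([.5434,.2032,.137])
for s in(-1,1):print((o+.095*e+s*.032*y).round(4))
b=[(210+396/4.6,90+329/4.6)];print("post1 top",cast("scene",b,.116).round(4),"exp .5989 .1472")
E
```

```text
[[0.584  0.114  0.137 ]
 [0.6293 0.1573 0.137 ]]
[0.5817 0.1106 0.137 ]
[0.6299 0.1526 0.137 ]
post1 top [[0.601  0.1448 0.116 ]] exp .5989 .1472
```

```bash
python3 -m handwheel '[[4,-1,0,0,0,0,0.6],[3,-1,0,0,0,0,0.6],[0,0,-5,0,0,0,0.6],[0,0,-5,0,0,0,0.6],[0,0,-4,0,0,0,0.6],[0,0,-3,0,0,0,0.6],[0,0,-2,0,0,0,0.6],[0,0,0,0,0,0,0.6],[0,0,0,0,0,0,0.6],[0,0,0,0,0,0,0.6]]'
```

```text
t: 38.0
tcp_pos: [0.5502, 0.2011, 0.1135]
tool_rot: [0.416, 0.91, 0.0, 0.0]
force: [0.8, -0.6, -4.8]
finger_gap: 0.724
gripper_force: 68.6
```

```bash
python3 -m handwheel '[[0,0,-0.5,0,0,0,0.6],[0,0,-0.5,0,0,0,0.6],[0,0,-0.5,0,0,0,0.6],[0,0,-0.5,0,0,0,0.6],[0,0,0,0,0,0,0.6],[0,0,0,0,0,0,0.6],[0,0,0,0,0,0,0.6],[0,0,0,0,0,0,0.6],[0,0,0,0,0,0,0.6],[0,0,0,0,0,0,0.6]]'
```

```text
t: 39.25
tcp_pos: [0.5501, 0.2011, 0.1118]
tool_rot: [0.415, 0.91, 0.0, 0.0]
force: [-2.6, -0.1, 5.0]
finger_gap: 0.728
gripper_force: 69.6
```

```bash
python3 -m handwheel '[[0,0,0,0,0,0,0.76],[0,0,0,0,0,0,0.8],[0,0,0,0,0,0,0.85],[0,0,0,0,0,0,0.9],[0,0,0,0,0,0,0.95],[0,0,0,0,0,0,0.95],[0,0,0,0,0,0,0.95],[0,0,5,0,0,0,0.95],[0,0,10,0,0,0,0.95],[0,0,15,0,0,0,0.95]]'
python3 -m handwheel '[[0,0,30,0,0,0,0.95],[0,0,30,0,0,0,0.95],[0,0,30,0,0,0,0.95],[0,-40,20,0,0,0,0.95],[0,-50,0,0,0,0,0.95],[0,-50,0,0,0,0,0.95],[0,-50,0,0,0,0,0.95],[0,-50,0,0,0,0,0.95],[0,-50,0,0,0,0,0.95],[0,-50,0,0,0,0,0.95]]'
python3 - <<'E'
from h import *
b=manip.snapshot("scene");t=manip.snapshot("top");cv2.imwrite("pics/t7f.png",t[:,:,::-1])
cv2.imwrite("pics/f7.png",np.hstack([cv2.resize(b[110:220,210:350,::-1],(400,314)),cv2.resize(t[125:235,125:265,::-1],(400,314))]))
hsv=cv2.cvtColor(t[:,:,::-1].copy(),cv2.COLOR_BGR2HSV);print(hsv[186,178],hsv[200,190])
E
```

```text
t: 40.5
tcp_pos: [0.55, 0.201, 0.1421]
tool_rot: [0.416, 0.91, -0.0, -0.0]
force: [-0.5, 0.0, 0.5]
finger_gap: 0.952
gripper_force: 0.0
t: 41.75
tcp_pos: [0.5501, -0.1406, 0.2527]
tool_rot: [0.416, 0.91, 0.0, 0.001]
force: [-0.5, 0.6, -0.2]
finger_gap: 0.949
gripper_force: 0.0
[ 31  32 194] [ 18  45 142]
```

View pics/f7.png

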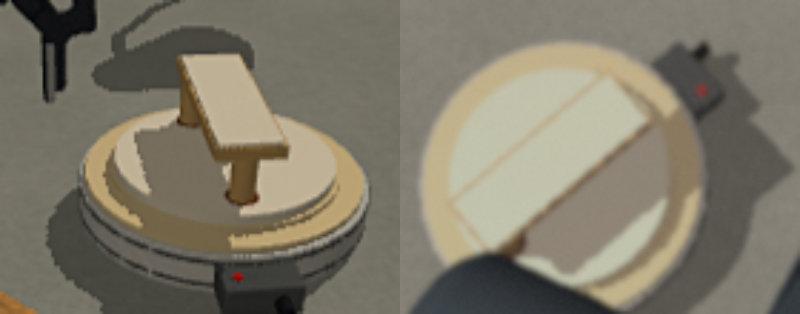

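The shelf lies on the posts, with visible corners at about (606,75), (656,120) and (452,203) in the right panel. I check its centre.

```bash
python3 - <<'E'
from h import *
f=lambda x,y:(125+(x-400)/2.857,125+y/2.857)
c=cast("top",[f(606,75),f(656,120),f(452,203)],.131);m=(c[1]+c[2])/2-[.5989,.1472,0]
e=np.array([.6567,-.754,0]);y=np.array([.754,.6567,0]);d=c[0]-c[2]
print(c.round(4),"x",m@e,"y",m@y,"ang",np.degrees(np.arctan2(d[1],d[0])),np.linalg.norm(d),np.linalg.norm(c[0]-c[1]))
E
```

```text
[[0.6298 0.1514 0.131 ]
 [0.5876 0.1051 0.131 ]
 [0.5117 0.2879 0.131 ]] x -0.06953144889643106 y -0.0047642238579454635 ang -49.12396809540943 0.18043730289008145 0.06264495623254979
```

```bash
python3 -c "
from station import manip
print(manip.sign_off())"
```

```text
the job is handed in; nothing more can be done
None
```

The job is handed in at about 42 s of the 102 s limit: the three tall posts stand on the marks, the shelf lies on them centred to within about 6 mm by camera, and neither the vase nor the short posts were touched; no verdict came back.

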